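# Reset a cleaned coffee grinder: fine stop, then back to the middle long line

### The arm

A 6-joint arm with a two-finger parallel gripper is mounted at the origin on the work surface. World frame = base frame: x ahead of the robot, y to its left, z up, the work surface at z = 0. Lengths are in m, angles in rad, forces in N, time in s.
With the tool pointing down it reaches from about 0.275 to 0.85 m from the base axis. Payload 19 kg.
Tool frame: the origin (TCP) lies at the very end of the fingers, on their centre line; the grasp point (between the pads) lies 19 mm behind it (tcp_to_grasp is the distance from the TCP to the grasp point, in m); y points along the fingers, z is the direction in which the jaws open and shut, and the axes are right-handed (so a half turn about y gives the same grasp; the last joint's range is limited). The gripper opens to 85 mm and grips with 20 to 120 N. Pads are 22 mm wide; open, the fingers measure 114 mm over their backs; the gripper's body (76 mm by 85 mm) begins 54 mm behind the grasp point. The pads swing forward as they close: fully open they stand 13 mm farther back than shut.
Start: joints at [1.206, 0.15, 1.437, -0, 1.554, -0.134], TCP at [0.132, 0.56, 0.231] pointing down, gripper open.
Joint ranges: [-2.8, 2.8], [-0.68, 2.1], [0.12, 2.68], [-1.39, 4.53], [0.16, 2.79], [-2.81, 2.81]. Speed limits (rad/s): [1.89, 1.89, 2.22, 3.01, 3.01, 3.01].

### API

Orientations are given as a unit quaternion [w, x, y, z].
In Python, from workcell import * gives the robot as it stands. The module is installed in compiled form; this text tells all that it offers. Calls block until the motion is done:
- move_pose(position, orientation): joint-space move of the TCP to a pose.
- line_to(position, ori=None, rate=0.15): straight line of the TCP; ori=None keeps the orientation; rate is the mean speed in m/s.
- set_joints(angles): joint-space move.
- command_gripper(opening): finger opening in m; the grip force is fixed at half the most; returns when the fingers have stopped.
- dwell(seconds).
- solve_ik(position, orientation): joint angles nearest the present ones, or None.
- state(): the state.
- camera(name): name is "side" or "top"; returns a dict with "image" (384x512x3 uint8, red, green, blue), "vertical_fov" (degrees; the focal length in pixels is half the picture's height over the tangent of half this angle, whatever the lens; pixels are square), "cx", "cy" (the principal point, pixels), "world_from_camera" (4x4, takes a point from camera to world coordinates). Camera axes: x right, y down, z forward; pixel columns grow to the right and rows downward; lengths in m; the calibration is good to about 2 mm. A picture is of the moment at which its call begins. There is no depth.
A pose or a line that the arm cannot do raises PlanningError and nothing moves.
- close_job(): hands the job in, once; it reports no verdict.
The state is a dict: "clock": time; "joint_positions": joint angles; "joint_velocities": joint speeds; "joint_efforts": joint torques, N m; "eef_pos": TCP position; "tcp_rot": TCP orientation; "wrist_force": force on the tool from outside, world axes, zero at the start; "wrist_torque": the same for the moment, N m; "width": finger opening in m.
Only numpy, scipy, OpenCV 4.12 (cv2) and the standard library are available. Lean on these libraries where they do the work, as an engineer would, in place of code of your own. Each camera call takes 0.05 s, during which the arm holds its last target.

### The job

The coffee grinder has just been cleaned and its hopper is still off, so its grind setting has to be found again: with a fingertip against the side of the collar's small lever, push the adjusting collar clockwise (seen from above) softly up to its stop without forcing it. Then push it back the other way until the collar's index mark lines up with the middle one of the three long scale lines, and move clear. Push the lever without pinching it, and leave everything else on the counter where it stands.

Things in the scene. Friction and masses are not known exactly. Their poses are not given: they have to be found in the camera images.
- grinder: Dark grey coffee grinder, fixed to the counter, 130 mm wide, 220 mm deep, hopper off. Origin on the counter directly below the collar's vertical turning axis; z up; spout, fork and cup tray point to its -x. Its round burr housing, 132 mm across, is topped at z = 196 mm by a fixed black ring that carries the scale. Azimuths below are in its frame, counter-clockwise from +x seen from above.
- collar (a joint): Angle (rad, counter-clockwise from above) of the adjusting collar: knurled grey ring on top, 88 mm across, z = 196 to 228 mm, turning stiffly about the grinder's origin axis; it stays where it is left (friction 0.25 N m, about 3 N at the lever). 0 = fine stop, index mark at the zero line; it grows to a coarse stop at 1.62. The middle long line is at 0.785. Lever azimuth = 225 degrees + joint.
- lever_mid (a point): Point on the centre line of the collar's lever, 85 mm from the turning axis, 216 mm above the counter. The lever is a level radial bar: steel rod 8 mm thick from the collar to radius 61 mm, then a black rubber grip 12 mm wide and 12 mm high (z = 210 to 222 mm) from radius 61 to 107 mm. Outside the collar nothing else of the grinder is above z = 197 mm.
- index_mark (a point): Outer end, on the collar's top edge, of its one white radial index mark (3 mm wide): 44 mm from the turning axis, 228 mm above the counter, at azimuth 135 degrees + joint; the white stripe also runs down the collar's side.
- target_line (a point): Middle of the middle long scale line, 55 mm from the axis, 196 mm above the counter, azimuth 180 degrees. The scale is seven white radial lines 15 degrees apart, azimuth 135 to 225 degrees, starting at radius 47 mm: the first, fourth and seventh are long (17 mm), the rest short (9 mm).
- zero_line (a point): Middle of the zero line, the first long scale line at the fine (clockwise) end, next to a small white dot; 55 mm from the axis, 196 mm above the counter, azimuth 135 degrees. A larger dot marks the coarse end.
- hopper: The grinder's loose smoked bean hopper with black lid, 120 mm across, 136 mm tall, standing to the left of the grinder; origin at the centre of its underside. Leave it.
- tamper: Loose coffee tamper, steel foot 58 mm across, wooden handle, 90 mm tall, upright at the right front of the grinder; origin at the centre of its underside. Leave it.
- brush: Loose cleaning brush 160 mm long lying to the right of the grinder; origin under its middle, x along its length. Leave it.
- cup: Loose small steel dosing cup, 58 mm across, 58 mm tall, standing on the grinder's tray under the spout; origin at the centre of its underside. Leave it.
- holder: Loose coffee filter holder, steel head 70 mm across and 44 mm tall with a black bar handle 125 mm long towards its -x; origin at the centre of the head's underside. Leave it.
- tumbler: Loose drinking jar with brown woven sleeve and grey lid, 83 mm across, 183 mm tall; origin at the centre of its underside. Leave it.
- squeeze: Loose pale squeeze bottle with white nozzle, 54 mm across, 190 mm tall; origin at the centre of its underside. Leave it.

How it is judged:
On the way:
1. the collar has been pushed clockwise to its fine stop (within 0.05 rad) (value of joint collar below 0.05 rad), for 0.2 s.
At the end, for the whole second after the job is handed in: After having been at the fine stop, the collar rests with its index mark at the middle long line, within 0.07 rad (4 degrees, about 3 mm at the mark) (value of joint collar between 0.715 and 0.855 rad and velocity of joint collar between -0.02 and 0.02 rad/s); the robot touches nothing.
It fails at once if the collar is forced: the fingers press on it with more than 40 N (contact force between the fingers and collar above 40 N).
It fails at once if the lever is pinched: both of its sides are pressed at once (contact force between the fingers and collar_c2 above 2 N and contact force between the fingers and collar_c3 above 2 N).
It fails at once if a loose thing on the counter is shifted or lifted by more than 15 mm (distance of any of hopper, tamper, brush, cup, holder, tumbler, squeeze from where it was at the start of the episode above 0.015 m).
It also fails if it takes over 58 s, if anything falls off the work surface, if the arm or the gripper's body presses on something with over 40 N, if the wrist force passes 120 N, or if a joint passes its speed limit or range.

## Working session

There is one attempt and no reset: what is moved stays moved. The work goes in short steps, each a Python script; the robot and the scene stay as the last script left them, time stands still between calls to the robot, and variables do not carry over. Pictures are saved under pics/ and viewed, and the job is handed in when it is done.

```bash
mkdir -p pics; python3 - <<'E'
from workcell import *
import cv2
s=state(); print(s)
for n in("side","top"):
    c=camera(n); cv2.imwrite(f"pics/{n}0.png",cv2.resize(c["image"][:,:,::-1],(768,576),interpolation=cv2.INTER_CUBIC))
    print(n,c["vertical_fov"],c["cx"],c["cy"],c["world_from_camera"].round(4).tolist(), [k for k in c])
E
```

```text
{'clock': 0.0, 'joint_positions': array([ 1.20604315e+00,  1.50992827e-01,  1.43799198e+00,  2.87895531e-05,
        1.55378307e+00, -1.33973442e-01]), 'joint_velocities': array([-0.0011748 ,  0.00187097,  0.00162115,  0.00072699, -0.000633  ,
        0.00081443]), 'joint_efforts': array([-3.69770976e-03, -7.13067341e+01, -5.70853472e+01, -4.25638173e-04,
        9.32876137e-03, -2.96289090e-05]), 'eef_pos': array([0.13143777, 0.55954452, 0.23069101]), 'tcp_rot': array([-0.70200422,  0.7028045 , -0.08152458,  0.08129977]), 'wrist_force': array([ 0.25002595, -0.88427559,  0.44515686]), 'wrist_torque': array([-0.00742759,  0.07114012,  0.03456589]), 'width': 0.08535585979380408}
side 52.00169140052055 260.2056598343828 199.1783125784086 [[0.6059, -0.6009, 0.5213, -0.111], [-0.7955, -0.4654, 0.388, -0.4627], [0.0095, -0.6498, -0.7601, 0.9919], [0.0, 0.0, 0.0, 1.0]] ['image', 'vertical_fov', 'cx', 'cy', 'world_from_camera']
top 46.574018283069435 249.6969437921302 192.26691214328548 [[0.027, -0.9934, 0.1118, 0.3826], [-0.9995, -0.0288, -0.0145, -0.0053], [0.0176, -0.1114, -0.9936, 1.1826], [0.0, 0.0, 0.0, 1.0]] ['image', 'vertical_fov', 'cx', 'cy', 'world_from_camera']
```

View pics/side0.png

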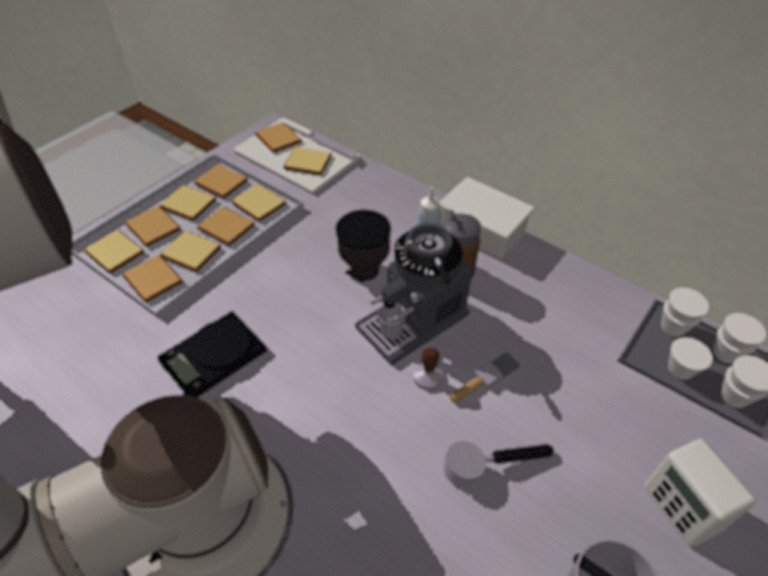

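View pics/top0.png

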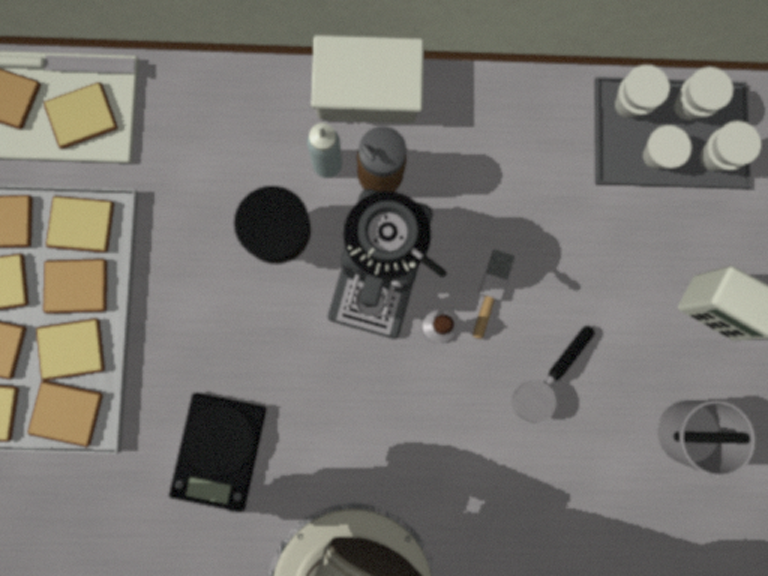

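The scene is clear. In the top view the collar is around (387,232) in the enlarged picture, and the lever points lower right, ending near (443,272). Next I'll enlarge that area.

```bash
cat > h.py <<'E'
import numpy as np,cv2
def K(c):
    f=192/np.tan(np.radians(c["vertical_fov"])/2); return f,c["cx"],c["cy"]
def ray(c,u,v,z):
    f,cx,cy=K(c);T=np.array(c["world_from_camera"]);d=T[:3,:3]@np.array([(u-cx)/f,(v-cy)/f,1]);o=T[:3,3]
    return o+d*(z-o[2])/d[2]
def proj(c,p):
    f,cx,cy=K(c);T=np.array(c["world_from_camera"]);q=(np.atleast_2d(p)-T[:3,3])@T[:3,:3]
    return np.c_[f*q[:,0]/q[:,2]+cx,f*q[:,1]/q[:,2]+cy]
def crop(c,u0,v0,w,h,s,fn):
    im=c["image"][v0:v0+h,u0:u0+w,::-1]; cv2.imwrite(fn,cv2.resize(im,None,fx=s,fy=s,interpolation=cv2.INTER_CUBIC))
E
python3 - <<'E'
from workcell import *
from h import *
crop(camera("top"),220,120,90,70,8,"pics/t1.png")
crop(camera("side"),230,125,100,75,8,"pics/s1.png")
E
```

```text
(no output)
```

View pics/t1.png

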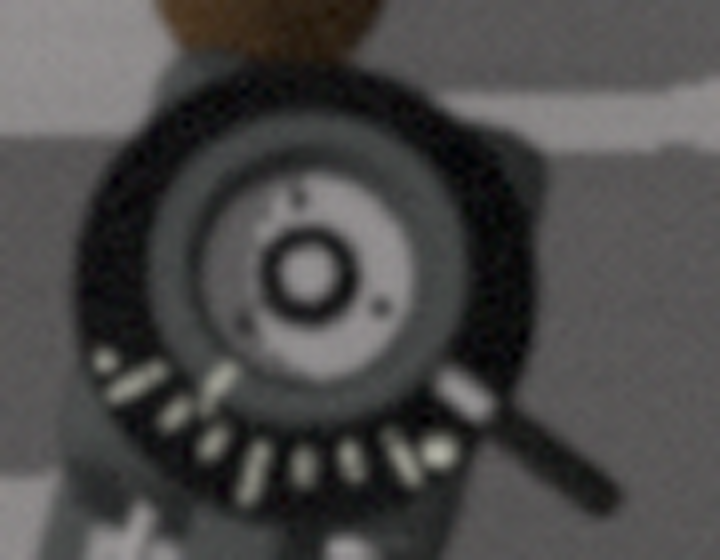

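View pics/s1.png

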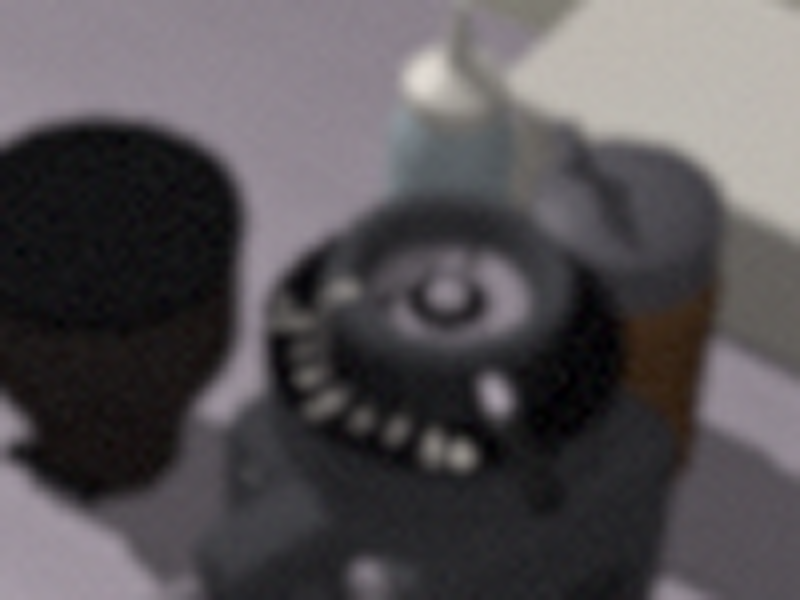

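```bash
cat >> h.py <<'E'
from scipy.optimize import least_squares
def gp(g,r,az,z):
    a=g[2]+np.radians(az); return np.c_[g[0]+r*np.cos(a),g[1]+r*np.sin(a),z+0*a]
def fit(c,uv,r,az,z):
    r=np.array(r);az=np.array(az,float);z=np.array(z)
    return least_squares(lambda g:(proj(c,gp(g,r,az,z))-uv).ravel(),[0.5,0,0])
E
python3 - <<'E'
from workcell import *
from h import *
c=camera("top"); o=lambda p:np.array([220,120])+(np.array(p)+.5)/8-.5
L=o([(138,383),(177,413),(212,443),(254,474),(304,467),(351,460),(404,458)])
s=fit(c,L,[.0555,.0515,.0515,.0555,.0515,.0515,.0555],range(135,226,15),[.196]*7)
g=s.x; print(g,s.fun.reshape(-1,2).round(2).tolist())
t=np.linspace(0,360,73)
P=proj(c,gp(g,.066,t,.196)); print("ring",((P.min(0)-[220,120])*8,(P.max(0)-[220,120])*8))
P=proj(c,gp(g,.044,t,.228)); print("collar",((P.min(0)-[220,120])*8,(P.max(0)-[220,120])*8))
for n,p,z in(("idx",(216,390),.228),("tip",(612,500),.216),("mid",(556,455),.216)):
    w=ray(c,*o(p),z); d=w[:2]-g[:2]; print(n,w,np.hypot(*d),np.degrees(np.arctan2(d[1],d[0])-g[2])%360)
# side check
c=camera("side")
for az in(135,180,225): print(az,(proj(c,gp(g,.0555,az,.196))-[230,125])*8)
# other objects
c=camera("top")
for n,u,v,z in(("tumbler",383,144,.183),("squeeze",322,132,.19),("hopper",272,224,.136),("tamper",443,324,.09),("brush",490,290,.02)): print(n,ray(c,u/1.5,v/1.5,z))
E
```

```text
[ 0.5776413  -0.0359233  -0.24560976] [[-0.45, -0.19], [-0.18, -0.04], [0.17, -0.11], [-0.03, 0.08], [0.16, 0.1], [0.25, 0.28], [0.07, -0.13]]
ring (array([68.33129839, 53.22077697]), array([537.94233358, 515.79745903]))
collar (array([145.84036953, 101.71674652]), array([469.16165092, 419.96190614]))
idx [ 0.54205254 -0.0110259   0.228     ] 0.04343317517232879 159.09629996193647
tip [ 0.51682419 -0.12032853  0.216     ] 0.10403347483821249 248.29824817896917
mid [ 0.52881652 -0.10476185  0.216     ] 0.08439552819633842 248.72565234848034
135 [[283.65138646 314.45279282]]
180 [[318.2398389  396.25529467]]
225 [[426.26960948 439.44565693]]
tumbler [ 0.71934113 -0.02686293  0.183     ]
squeeze [0.73284578 0.06714836 0.19      ]
hopper [0.59849085 0.14490363 0.136     ]
tamper [ 0.45021994 -0.13482757  0.09      ]
brush [ 0.51650358 -0.22474533  0.02      ]
```

```bash
cat >> h.py <<'E'
from scipy.spatial.transform import Rotation as R
C=np.array([0.5768,-0.0360]); YAW=-0.2456
def pose(az,z,flip,r=.085):
    c,s=np.cos(az),np.sin(az); sg=-1 if flip else 1
    q=R.from_matrix(np.c_[[sg*s,-sg*c,0],[0,0,-1],[sg*c,sg*s,0]]).as_quat()
    return [C[0]+r*c,C[1]+r*s,z],[q[3],q[0],q[1],q[2]]
def ft(s,az): # ccw tangential force on tool, radial, z
    F=np.array(s["wrist_force"]); return round(float(F@[-np.sin(az),np.cos(az),0]),2),round(float(F@[np.cos(az),np.sin(az),0]),2),round(float(F[2]),2)
E
python3 - <<'E'
from workcell import *
from h import *
for j in(-.4,-.2,0,.4,.8,1.1):
    az=np.radians(225)+YAW+j
    for f in(0,1):
        for z in (.206,.3):
            q=solve_ik(*pose(az,z,f)); print(j,f,z,None if q is None else np.round(q,2))
E
```

```text
-0.4 0 0.206 [-0.25 -0.01  1.66 -0.    1.49  2.75]
-0.4 0 0.3 [-0.25 -0.03  1.49 -0.    1.68  2.75]
-0.4 1 0.206 [-0.25 -0.01  1.66 -0.    1.49 -0.39]
-0.4 1 0.3 [-0.25 -0.03  1.49 -0.    1.68 -0.39]
-0.2 0 0.206 [-0.28  0.01  1.64 -0.    1.49  2.52]
-0.2 0 0.3 [-0.28 -0.02  1.48 -0.    1.68  2.52]
-0.2 1 0.206 [-0.28  0.01  1.64 -0.    1.49 -0.62]
-0.2 1 0.3 [-0.28 -0.02  1.48 -0.    1.68 -0.62]
0 0 0.206 [-0.31  0.03  1.62  0.    1.49  2.29]
0 0 0.3 [-0.31  0.    1.46  0.    1.68  2.29]
0 1 0.206 [-0.31  0.03  1.62 -0.    1.49 -0.85]
0 1 0.3 [-0.31  0.    1.46 -0.    1.68 -0.85]
0.4 0 0.206 [-0.34  0.08  1.57 -0.    1.49  1.86]
0.4 0 0.3 [-0.34  0.06  1.4  -0.    1.68  1.86]
0.4 1 0.206 [-0.34  0.08  1.57 -0.    1.49 -1.28]
0.4 1 0.3 [-0.34  0.06  1.4  -0.    1.68 -1.28]
0.8 0 0.206 [-0.35  0.15  1.49 -0.    1.5   1.46]
0.8 0 0.3 [-0.35  0.13  1.33 -0.    1.69  1.46]
0.8 1 0.206 [-0.35  0.15  1.49 -0.    1.5  -1.68]
0.8 1 0.3 [-0.35  0.13  1.33 -0.    1.69 -1.68]
1.1 0 0.206 [-0.33  0.2   1.43 -0.    1.51  1.17]
1.1 0 0.3 [-0.33  0.18  1.27 -0.    1.7   1.17]
1.1 1 0.206 [-0.33  0.2   1.43 -0.    1.51 -1.97]
1.1 1 0.3 [-0.33  0.18  1.27 -0.    1.7  -1.97]
```

```bash
python3 - <<'E'
from workcell import *
from h import *
command_gripper(0.0); print(state()["clock"])
p=state()["eef_pos"]; line_to([p[0],p[1],.31],rate=.25)
az=np.radians(225)+YAW+.41+.40
move_pose(*pose(az,.30,1)); s=state(); print(s["clock"],s["width"],ft(s,az))
line_to(pose(az,.206,1)[0],rate=.1); dwell(.2); s=state(); print(s["clock"],s["eef_pos"],pose(az,.206,1)[0],ft(s,az))
crop(camera("top"),220,110,100,75,8,"pics/t2.png"); crop(camera("side"),220,115,100,75,8,"pics/s2.png")
E
```

```text
1.1167
4.4083 -1.383643304173462e-05 (0.56, 0.27, 0.15)
5.7 [ 0.55834136 -0.11898279  0.2064478 ] [np.float64(0.558167692357942), np.float64(-0.11893272642287667), 0.206] (-0.5, 0.87, 0.66)
```

View pics/t2.png

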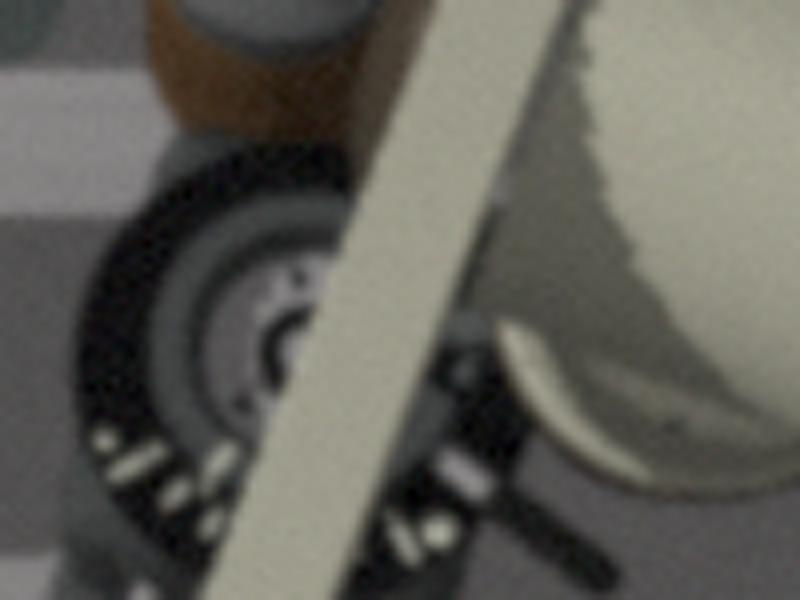

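View pics/s2.png

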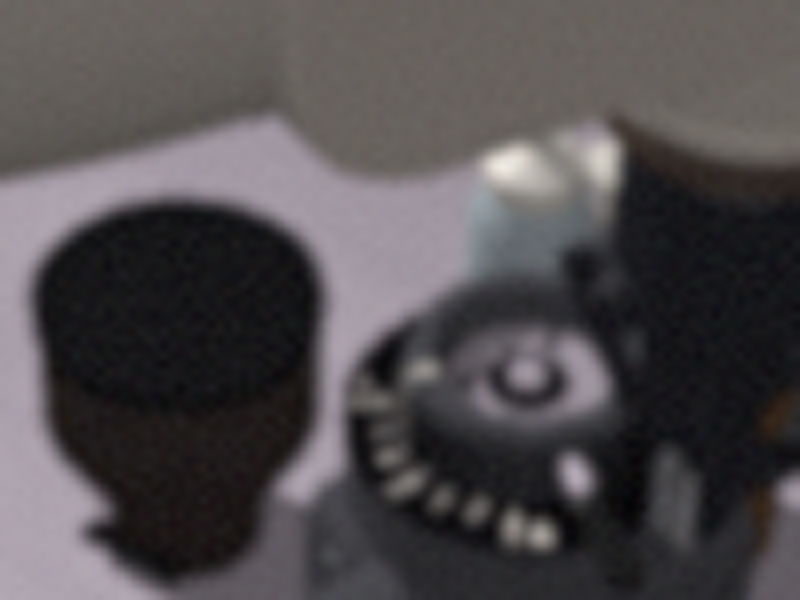

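Both views show the finger (the silver tip is right of the lever) clear of the lever, which has not moved. Now I'll push clockwise and watch the force.

```bash
python3 - <<'E'
from workcell import *
from h import *
A0=np.radians(225)+YAW
j=.81; out=[];hi=0
while j>.08:
    step=.03 if j>.32 else .008
    j-=step
    p,o=pose(A0+j,.206,1); line_to(p,o,rate=.04 if step>.01 else .03)
    s=state(); f=ft(s,A0+j); pa=np.arctan2(s["eef_pos"][1]-C[1],s["eef_pos"][0]-C[0])%(2*np.pi)-A0
    out.append((round(j,3),round(pa,3),*f))
    if f[0]>9: break
for x in out: print(*x)
print(state()["clock"])
crop(camera("top"),220,110,100,75,8,"pics/t3.png"); crop(camera("side"),220,115,100,75,8,"pics/s3.png")
E
```

```text
0.78 0.78 0.92 -0.26 1.02
0.75 0.75 -0.06 0.31 0.18
0.72 0.721 0.69 0.0 0.31
0.69 0.691 -0.23 -0.78 -0.15
0.66 0.661 -1.13 0.1 -0.26
0.63 0.631 0.89 0.31 -0.22
0.6 0.601 1.83 -0.04 -0.46
0.57 0.57 2.37 -0.21 -0.28
0.54 0.54 1.57 -0.6 -0.6
0.51 0.509 2.0 -0.3 -0.34
0.48 0.48 1.63 -1.66 -0.68
0.45 0.45 1.63 -0.59 0.92
0.42 0.419 1.42 -1.33 0.1
0.39 0.39 1.23 0.31 0.86
0.36 0.36 1.43 -0.76 -0.54
0.33 0.33 1.01 -1.01 -0.53
0.3 0.299 2.3 -0.5 0.98
0.292 0.292 2.98 -1.07 -0.54
0.284 0.284 2.21 -1.02 0.17
0.276 0.275 3.5 -1.97 1.62
0.268 0.267 2.33 -0.85 0.85
0.26 0.259 3.58 -0.66 1.51
0.252 0.251 3.44 -0.84 1.04
0.244 0.244 2.96 -1.55 0.37
0.236 0.235 3.8 -1.08 -0.24
0.228 0.23 5.55 -0.68 -0.19
0.22 0.227 9.81 -2.02 -1.55
12.55
```

View pics/t3.png

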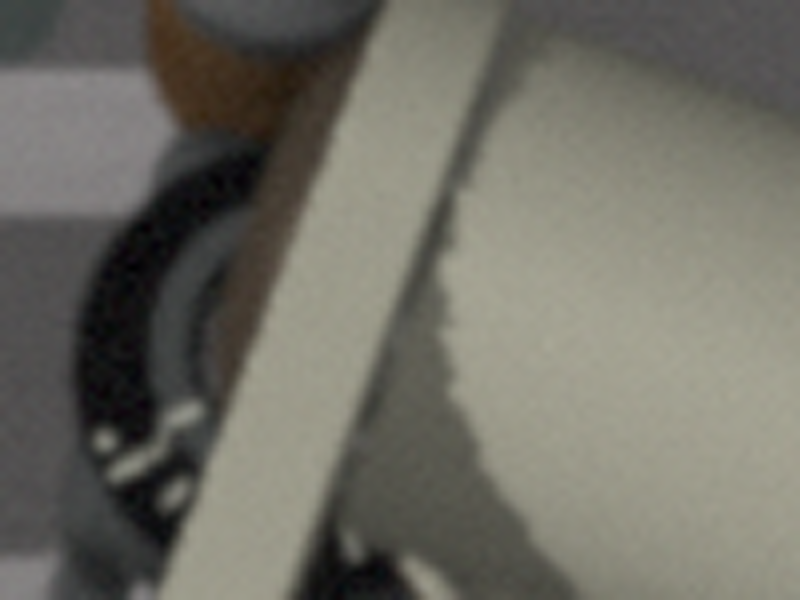

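View pics/s3.png

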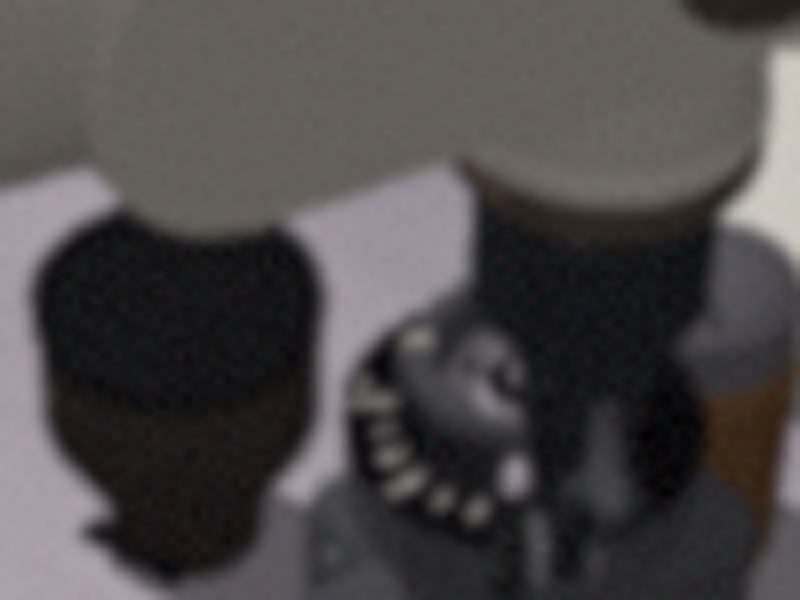

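Top view: the index stripe (180,415) meets the zero line (138,462), and the force rose from about 3 to 10 N while motion stalled, so this is the fine stop. I'll back off and go over to the other side.

```bash
python3 - <<'E'
from workcell import *
from h import *
A0=np.radians(225)+YAW
dwell(.3); print(ft(state(),A0+.22))
p,o=pose(A0+.40,.206,1); line_to(p,o,rate=.06)
line_to(pose(A0+.4,.265,1)[0],rate=.12)
move_pose(*pose(A0-.45,.265,1))
line_to(pose(A0-.45,.206,1)[0],rate=.1); dwell(.1); s=state(); print(s["clock"],s["eef_pos"],ft(s,A0-.45))
crop(camera("top"),220,110,100,75,8,"pics/t4.png"); crop(camera("side"),220,115,100,75,8,"pics/s4.png")
E
```

```text
(9.06, -1.41, -1.12)
15.775 [ 0.49246365 -0.04368688  0.20675118] (-0.55, -0.06, 0.66)
```

View pics/t4.png

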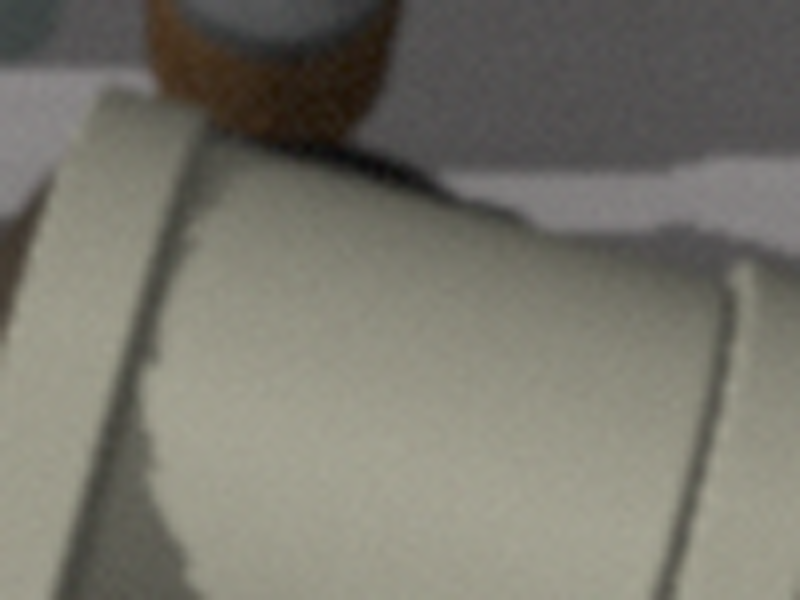

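View pics/s4.png

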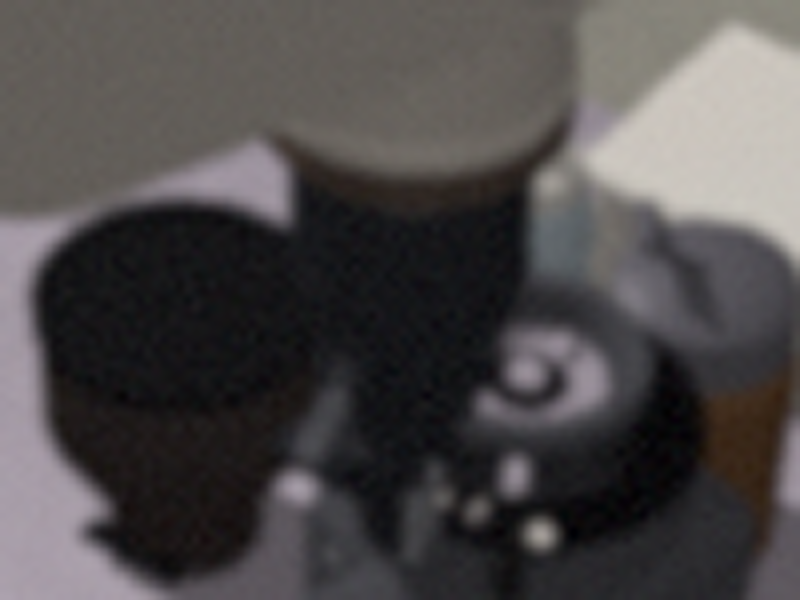

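```bash
python3 - <<'E'
from workcell import *
from h import *
A0=np.radians(225)+YAW
j=-.45; out=[]
while j<.499:
    step=.03 if j<-.34 else (.01 if j<-.14 else .06)
    j=min(j+step,.5)
    p,o=pose(A0+j,.206,1); line_to(p,o,rate=.05)
    s=state(); f=ft(s,A0+j)
    out.append((round(j,3),*f))
    if f[0]<-12: break
for x in out: print(*x)
print(state()["clock"])
crop(camera("top"),220,110,100,75,8,"pics/t5.png"); crop(camera("side"),220,115,100,75,8,"pics/s5.png")
E
```

```text
-0.42 -0.44 0.27 -0.4
-0.39 -0.05 -0.55 -0.9
-0.36 0.32 -0.87 0.56
-0.33 -0.13 0.17 -0.34
-0.32 -0.08 -0.33 0.24
-0.31 -0.39 -0.41 -0.96
-0.3 0.15 0.98 0.51
-0.29 0.92 0.17 -0.51
-0.28 0.27 0.19 0.81
-0.27 -0.59 -0.77 -0.86
-0.26 -0.34 -0.53 -0.12
-0.25 0.38 -0.3 0.83
-0.24 0.21 0.55 0.22
-0.23 -0.59 0.2 0.14
-0.22 0.04 0.63 0.17
-0.21 0.15 -0.6 0.33
-0.2 1.09 0.38 -0.3
-0.19 -2.44 -0.9 0.67
-0.18 -2.64 -0.02 0.99
-0.17 -2.5 1.05 0.46
-0.16 -2.21 0.79 0.41
-0.15 -2.03 1.4 0.78
-0.14 -1.54 1.0 -0.53
-0.08 0.49 -0.32 -0.01
-0.02 0.13 -0.12 -0.44
0.04 0.45 0.04 -1.21
0.1 -0.13 1.51 0.08
0.16 -0.25 1.15 -0.13
0.22 0.12 0.07 -0.16
0.28 -0.57 -0.61 -0.35
0.34 -0.12 -0.07 -0.47
0.4 -0.27 0.02 -0.32
0.46 0.05 0.29 -0.32
0.5 -0.53 0.13 -0.2
24.375
```

View pics/t5.png

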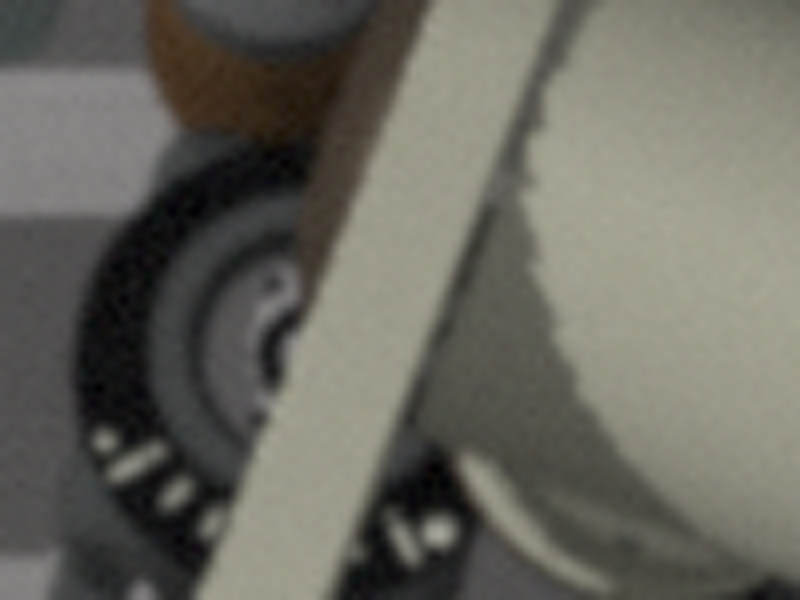

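View pics/s5.png

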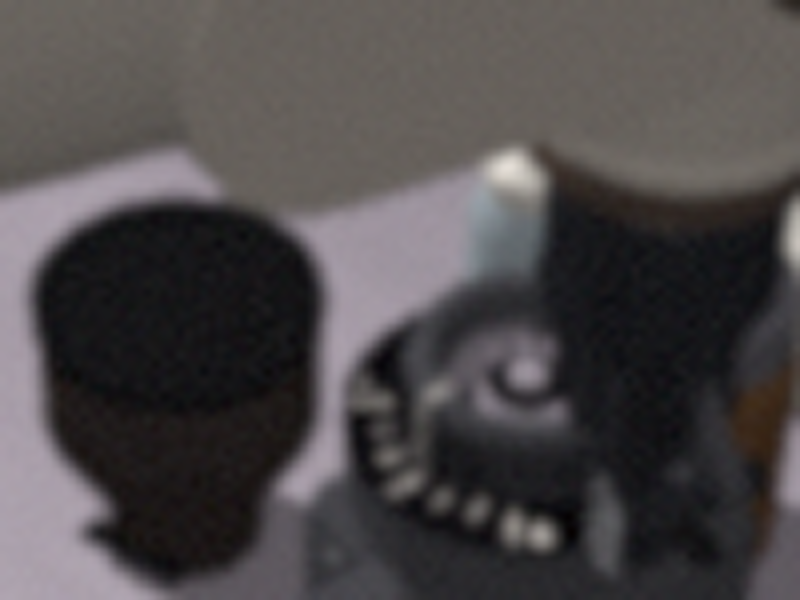

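Contact was at finger offset -0.195, so the target is about 0.59. In the side view the stripe (437,385)→(425,460) is just short of the 4th line (405,488). I'll go on slowly to 0.58, then clear and look.

```bash
python3 - <<'E'
from workcell import *
from h import *
A0=np.radians(225)+YAW
for j in np.arange(.51,.581,.01):
    p,o=pose(A0+j,.206,1); line_to(p,o,rate=.02); print(round(j,2),ft(state(),A0+j))
p,o=pose(A0+.3,.206,1); line_to(p,o,rate=.08)
line_to(pose(A0+.3,.30,1)[0],rate=.15)
q=state()["joint_positions"].copy(); q[0]+=.9; set_joints(q)
print(state()["clock"])
crop(camera("top"),220,110,100,75,8,"pics/t6.png"); crop(camera("side"),220,115,100,75,8,"pics/s6.png")
E
```

```text
0.51 (-3.67, 1.02, 0.58)
0.52 (-2.21, 1.02, 0.28)
0.53 (-2.83, 2.06, 0.53)
0.54 (-2.23, 1.75, 0.54)
0.55 (-2.64, 0.85, -0.13)
0.56 (-2.35, 1.57, 1.12)
0.57 (-2.46, 1.77, 0.18)
0.58 (-2.45, 2.3, 0.57)
29.3833
```

View pics/t6.png

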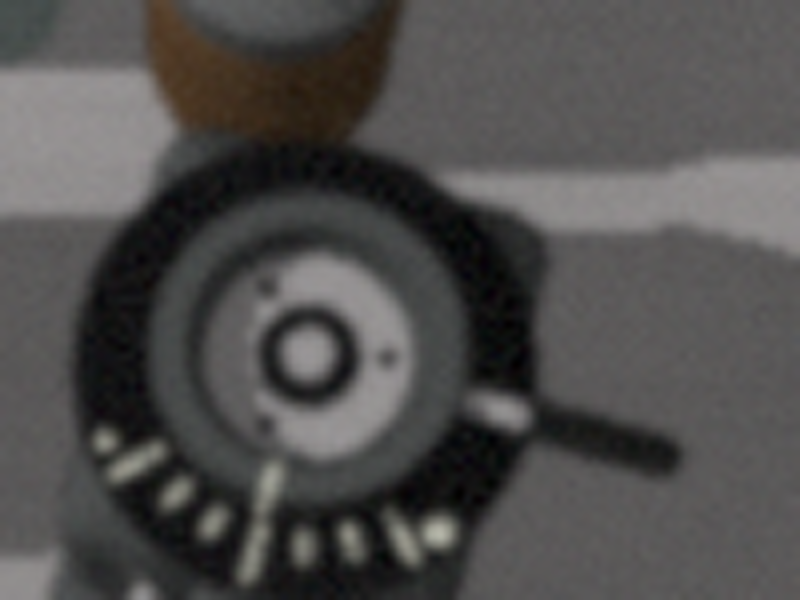

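View pics/s6.png

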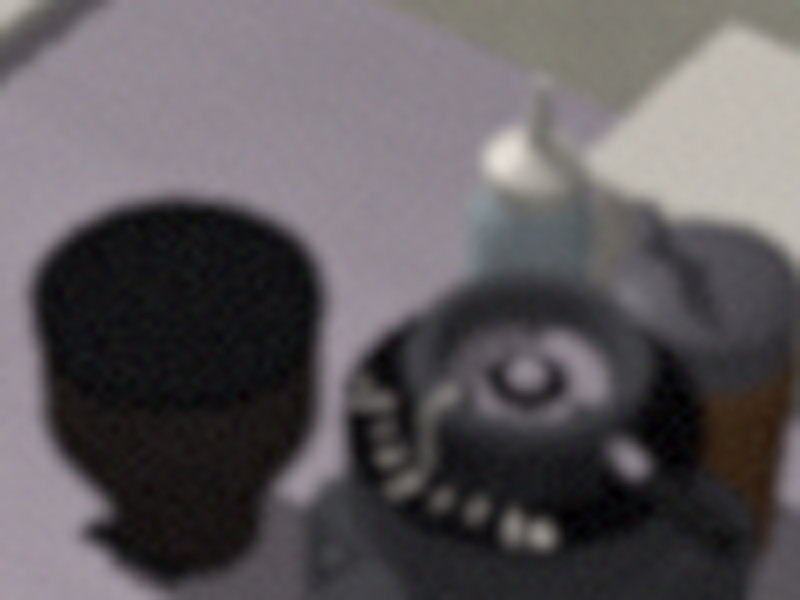

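```bash
python3 - <<'E'
from workcell import *
from h import *
c=camera("top"); o=lambda p:np.array([220,110])+(np.array(p)+.5)/8-.5
for c0 in ([.5768,-.036],[.5776,-.0359],[.576,-.036]):
  r=[]
  for p,z,a in(((268,498),.228,135),((678,460),.216,225),((605,438),.216,225),((254,554),.196,180)):
    d=ray(c,*o(p),z)[:2]-c0; r.append(np.radians((np.degrees(np.arctan2(d[1],d[0])-YAW)-a+180)%360-180).round(3))
  print(c0,r)
cv2.imwrite("pics/top9.png",cv2.resize(c["image"][:,:,::-1],(768,576)))
s=state();print(s["clock"],s["wrist_force"],s["joint_velocities"].round(3),s["eef_pos"])
E
```

```text
[0.5768, -0.036] [np.float64(0.782), np.float64(0.78), np.float64(0.784), np.float64(-0.005)]
[0.5776, -0.0359] [np.float64(0.788), np.float64(0.773), np.float64(0.775), np.float64(0.0)]
[0.576, -0.036] [np.float64(0.777), np.float64(0.787), np.float64(0.793), np.float64(-0.009)]
29.5333 [0.8114385  0.48131591 0.23324201] [ 0.004 -0.    -0.003  0.001  0.001 -0.001] [0.40149703 0.34495153 0.29887714]
```

View pics/top9.png

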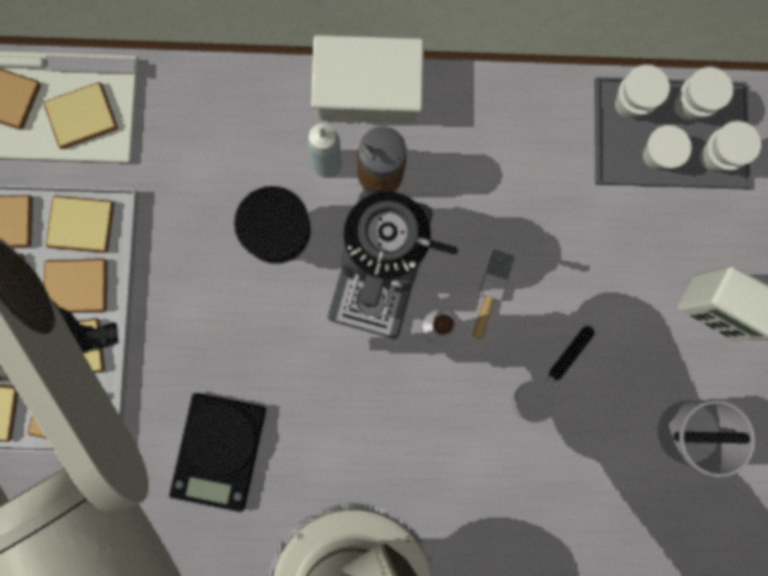

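The measured joint angle is about 0.78 against a target of 0.785. Every loose object is at the same pixel position as at the start, for example the hopper at (272,224), the tamper at (443,324) and the tumbler at (383,160). The arm is clear, so I'm handing in.

```bash
python3 -c "
from workcell import *
close_job()"
```

```text
the job is handed in; nothing more can be done
```

I pushed the collar clockwise to its fine stop, then back to the middle long line, and handed the job in with the arm clear at about 29.5 s.

- **Fine stop:** with the closed fingers against one side of the lever, the force rose from about 3 N to 9.8 N as motion stalled. In the top view, the index mark met the zero line. I held it there for 0.3 s.
- **Middle line:** I went over to the lever's other side and pushed back at about 2.5 N. The last top picture gives a collar angle of about 0.78 rad from both the mark and the lever (0.773 to 0.793, depending on the centre estimate), against a target of 0.785.
- **Clear and undisturbed:** the wrist force was about 1 N, which is noise level. None of the loose things had visibly moved in the top picture.
- **Disagreements:**
  - The grinder centre from the scale lines and from the ring outline differed by about 2 mm, so I used a value in between.
  - The two lever contacts came out slightly uneven (0.229 against 0.195 rad), which fits a small error in centre or direction.
  - For part of the push back the wrist force read near zero. The lever may have run slightly ahead of the finger, but contact was regained before the final approach.

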